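# Open the light-source housing

## Task

Open the white light-source housing that is bolted to the bench: loosen both orange wing-shaped thumbscrews on its cover by turning each one a quarter turn counter-clockwise (seen from above) until it stops, then lift the aluminium cover plate off by its black handle and lay it down on the square rubber mat, handle up and wholly on the mat. Set the cover down, do not drop it, and leave the two petri dishes and the brown stain bottle where they are.

Things in the scene. Friction and masses are not known exactly. Their poses are not given: they have to be found in the camera images.
- housing: White box 125 (its x) x 200 (its y) x 70 mm high, fixed to the bench, with a black lens snout on its +x side (reaches 14 mm out) and bolted feet that reach 14 mm out at its y ends. Origin: centre of its underside, on the bench. The cover lies in a recess in its top, flush with the rim, with 2 mm play all round; the rim is no obstacle beside the screws or the handle.
- cover_handle (a point): Centre of the straight bar of the cover's black bow handle. The bar runs along the cover's x, 12 mm thick, 60 mm of it straight and free, its centre 38 mm above the plate's top face; grip it across, fingers closing along the cover's y. Axes are the cover's: x along the bar (short side of the plate), y along the plate's long side, through both screws, z up. The cover with its screws weighs 0.3 to 0.5 kg, balanced under the handle.
- cover_mid (a point): Centre of the aluminium cover plate, 105 (x) x 180 (y) x 4 mm; half-way through its thickness, 68 mm above the bench when it is in place. Same axes as cover_handle. Below the plate each screw's steel tongue (8 x 40 mm) reaches down to 13 mm under the plate's underside, so the loose cover stands on its two tongues, its middle 15 mm above what it lies on. To come out, the cover must rise about 20 mm straight up before it moves sideways.
- screw_a_grip (a point): Gripping point on the axis of thumbscrew A, which sits on the cover 66 mm from its centre towards +y: 26 mm above the plate's top face. The screw is an orange wing (upright flat bar) 14 mm thick, 40 mm long, its top 40.5 mm and its foot 5.5 mm above the plate's top face, on a steel collar of 36 mm diameter up to 5.5 mm above the plate. The point's axes turn with the wing: y along the wing's length, x across its flat sides (grip it along x), z up.
- screw_b_grip (a point): The same for thumbscrew B, 66 mm from the cover's centre towards -y.
- screw_a (a joint): Turn of thumbscrew A, rad, counter-clockwise from above: about 0 is tight (wing along the cover's y, towards the handle), 1.5 is the stop, fully loosened (wing along the cover's x). Friction 0.06 N m, no spring: it stays where it is left. Until it is turned past about 1.15 its tongue hooks under the housing and holds the cover down.
- screw_b (a joint): The same for thumbscrew B.
- mat: Black rubber mat 230 x 230 x 4 mm, fixed on the bench, thin grey line near its edges. Origin: centre of its underside, on the bench; x and y along its sides.
- petri_pink: Bystander: pink petri dish, 90 mm across, 14 mm high; origin at the centre of its underside.
- petri_cream: Bystander: cream petri dish, 90 mm across, 14 mm high; origin at the centre of its underside.
- stain_bottle: Bystander: brown dropper bottle, 54 mm across, 138 mm high; origin at the centre of its underside.
- cover: The whole loose cover (plate, handle and both screws); origin at the centre of the plate's underside, 66 mm above the bench when in place; axes as cover_handle.
- cover_corner0 (a point): The +x +y corner of the cover plate (52.5 mm along x and 90 mm along y from its centre).
- cover_corner1 (a point): The +x -y corner of the cover plate (52.5 mm along x and 90 mm along y from its centre).
- cover_corner2 (a point): The -x +y corner of the cover plate (52.5 mm along x and 90 mm along y from its centre).
- cover_corner3 (a point): The -x -y corner of the cover plate (52.5 mm along x and 90 mm along y from its centre).

How it is judged:
By the outcome, as a careful person would: the job done as asked, in the order asked, and still so for the second after the job is handed in, with the robot touching nothing.
It also fails if it takes over 67 s, if anything falls off the work surface, if the arm or the gripper's body presses on something with over 40 N, if the wrist force passes 120 N, or if a joint passes its speed limit or range.

## Robot

A 7-joint arm with a two-finger parallel gripper is mounted at the origin on a cart in front of the work surface, level with it; the furniture and walls round the work are solid. World frame = base frame: x ahead of the robot, y to its left, z up, the work surface at z = 0. Lengths are in m, angles in rad, forces in N, time in s.
With the tool pointing down it reaches from about 0.4 to 0.85 m from the base axis. Payload 4.5 kg.
Tool frame: the origin (TCP) lies midway between the tips of the shut fingers; the grasp point (between the pads) lies 19 mm behind it; z points along the fingers, y is the direction in which the jaws open and shut (so a half turn about z gives the same grasp; the last joint's range is limited). The gripper opens to 88 mm and grips with 3 to 60 N. Pads are 18 mm wide; open, the fingers measure 123 mm over their backs; the gripper's body (75 mm by 187 mm) begins 45 mm behind the grasp point.
Start: joints at [-1.267, 0.689, -0.195, 1.565, 0.157, 0.902, -0.215], TCP at [0.167, 0.602, 0.239] pointing down, gripper open.
Joint ranges: [-3.01, 3.01], [-0.46, 2.08], [-1.47, 1.51], [0.13, 2.56], [-1, 4.14], [0.04, 2.09], [-2.66, 2.66]. Speed limits (rad/s): [2.57, 2.57, 3.14, 3.14, 3.14, 3.14, 3.14].

## Interface

Orientations are given as a unit quaternion [x, y, z, w].
In Python, from plant import get_state, snapshot, finish_job, find_in gives the robot as it stands.
- The arm moves only by the shell command python3 -m creep 'ROWS' [OPENING] [FORCE]. ROWS is JSON, one flat list of numbers, 6 for each row, row after row: the shift along the tool's x, y, z in mm, then the turn, a rotation vector about the tool's x, y, z in degrees. In form: [tx, ty, tz, wx, wy, wz, tx, ty, tz, wx, wy, wz, ...]. A call has 1 to 5 rows; each row shifts and turns the pose as measured when the row begins, along the tool's axes as they then stand; what a row does not reach is not made up. A row lasts 1/12 s, in which the tool goes at most 41.7 mm and 7.16 degrees, less where a joint would pass 70% of its speed; a pose out of reach is approached as far as the arm can. A call is refused whole if a number of a shift passes 41.7 or a number of a turn 7.16, either way. A call with a gripper value outside its range is refused whole. OPENING is the finger opening in mm, from 0 to 88.1, set as the call begins (- or left out, the last holds). The fingers move at their own pace and stop on an object; FORCE is the grip in N (left out, the last holds). Time passes only in rows, so rows that do not move let the fingers close. It gives the time, the measured TCP pose, the force and the opening at its end, in the units of the state.
- get_state(): the state, without advancing time (a new reading comes with each control period).
- snapshot(name): name is "scene" or "side" or "wrist"; returns a dict with "color" (420x560x3 uint8, red, green, blue), "intrinsics" (3x3 intrinsics, pixels), "extrinsics" (4x4, takes a point from world to camera coordinates). Camera axes: x right, y down, z forward; pixel columns grow to the right and rows downward; lengths in m; the calibration is good to about 2 mm. A picture is of the moment at which its call begins. There is no depth.
- finish_job(): hands the job in, once; it reports no verdict.
Trained networks look in the newest picture that a camera, given by its name, has taken for a name from the list of things; names that differ only in an ending like _2 or _b are one class to them, and where a whole thing is asked for, a point or a joint stands for the part that bears it (a point fixed in the world has none). Each returns a list of dicts, best first, with "score" (0 to 1); they miss things now and then, are a little off and sometimes report something else, mostly with a low value. They report only what shows in the picture. A call takes as long as a camera call.
- find_in(thing, camera): "xy" ([column, row] in pixels, amid what is visible of it).
The state is a dict: "clock": time; "q": joint angles; "qd": joint speeds; "joint_torque": joint torques, N m; "tool_pos": TCP position; "eef_rot": TCP orientation; "contact_force": force on the tool from outside, world axes, zero at the start; "moment": the same for the moment, N m; "opening": opening from 0.0 (shut) to 1.0 (fully open).
Only numpy, scipy, OpenCV 4.12 (cv2) and the standard library are available. Lean on these libraries where they do the work, as an engineer would, in place of code of your own. Each camera call takes 0.05 s, during which the arm holds its last target.

## Working session

There is one attempt and no reset: what is moved stays moved. The work goes in short steps, Python scripts to look and compute and a shell command to move; the robot and the scene stay as the last step left them, time stands still between calls to the robot, and variables do not carry over. Pictures are saved under pics/ and viewed, and the job is handed in when it is done.

```bash
ls; mkdir -p pics; python3 - <<'E'
from plant import *
import cv2
s=get_state(); print(s)
for n in("scene","side","wrist"):
    p=snapshot(n); cv2.imwrite(f"pics/{n}0.png",p["color"][:,:,::-1]); print(n,p["intrinsics"].tolist(),p["extrinsics"].round(4).tolist())
    for t in("housing","cover_handle","cover_mid","screw_a_grip","mat","petri_pink","petri_cream","stain_bottle","cover_corner0"):
        print(t,[(([round(x) for x in d["xy"]]),round(d["score"],2)) for d in find_in(t,n)][:4])
E
```

```text
pics
{'clock': 0.0, 'q': array([-1.26723693,  0.68999502, -0.19451491,  1.56635267,  0.15730952,
        0.90249141, -0.21511482]), 'qd': array([ 1.82737402e-03, -6.22444936e-06,  3.29797732e-04,  1.06577083e-03,
        4.55256215e-04, -2.04750118e-04, -4.12540376e-04]), 'joint_torque': array([-1.32934406e-04, -5.27571988e+01, -1.26717590e+00, -1.53423786e+01,
       -5.26805513e-02,  6.57226512e-03,  1.76046556e-04]), 'tool_pos': array([0.16644199, 0.60176853, 0.23790087]), 'eef_rot': array([ 1.34432758e-01,  9.90922285e-01, -9.25115406e-04, -5.50344772e-05]), 'contact_force': array([0.07828247, 0.19729669, 0.24856121]), 'moment': array([ 0.04835145, -0.03821077,  0.01270162]), 'opening': 0.9973026053122567}
scene [[462.0025370005456, 0.0, 283.9819317593504], [0.0, 462.0025370005456, 210.65844199953418], [0.0, 0.0, 1.0]] [[0.8325, -0.5538, 0.017, -0.435], [-0.3722, -0.5816, -0.7234, 0.2901], [0.4105, 0.5959, -0.6903, 1.2172], [0.0, 0.0, 0.0, 1.0]]
housing [([269, 253], 0.93)]
cover_handle [([270, 232], 0.86)]
cover_mid [([269, 233], 0.61)]
screw_a_grip [([262, 211], 0.43)]
mat [([2
[... 451 characters left out ...]
, 221], 0.74), ([292, 250], 0.71)]
cover_handle [([294, 222], 0.63)]
cover_mid [([294, 224], 0.9)]
screw_a_grip [([290, 228], 0.62)]
mat [([300, 312], 0.76)]
petri_pink [([299, 197], 0.5)]
petri_cream [([272, 190], 0.56)]
stain_bottle [([245, 188], 0.83)]
cover_corner0 [([293, 220], 0.64), ([296, 202], 0.43)]
wrist [[347.0777815478401, 0.0, 276.66063325366514], [0.0, 347.0777815478401, 205.06642250001585], [0.0, 0.0, 1.0]] [[0.2666, 0.9638, -0.0009, -0.6242], [0.9283, -0.2565, 0.2692, -0.0357], [0.2592, -0.0726, -0.9631, 0.3893], [0.0, 0.0, 0.0, 1.0]]
housing []
cover_handle []
cover_mid []
screw_a_grip []
mat [([158, 372], 0.65)]
petri_pink []
petri_cream []
stain_bottle []
cover_corner0 []
```

View pics/scene0.png

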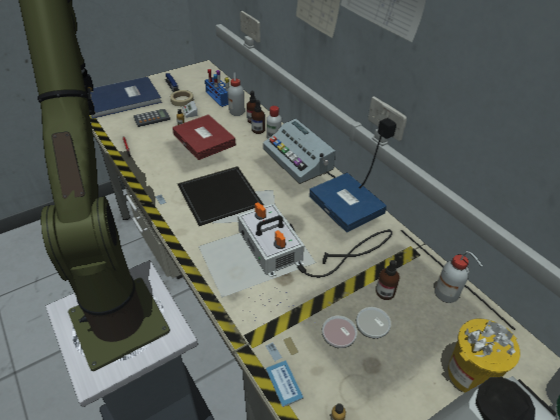

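View pics/side0.png

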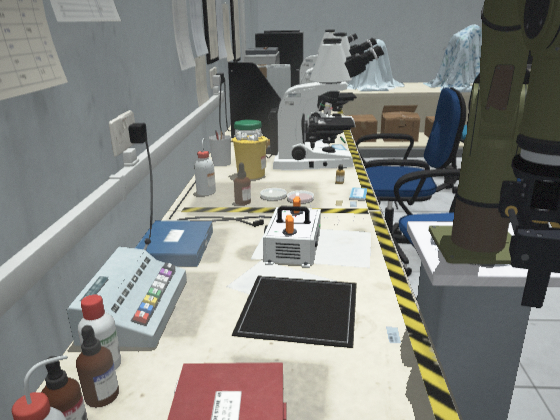

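View pics/wrist0.png

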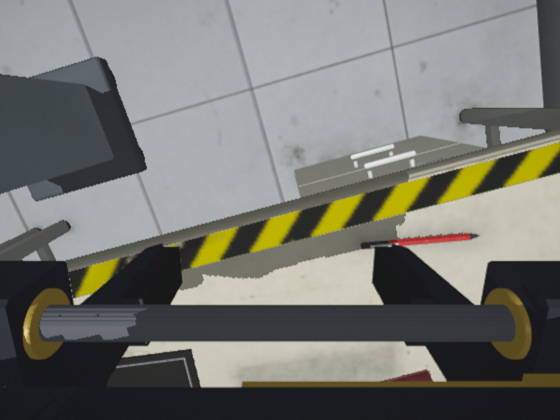

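The scene view shows the housing near (270,245), with the orange wings at about (261,211) and (279,239). The black bow handle is near (270,228) and the mat is around (218,195). Next I'll enlarge the crops and triangulate.

```bash
cat > h.py <<'E'
import numpy as np,cv2
from plant import *
from scipy.spatial.transform import Rotation as R
def cam(n):
    p=snapshot(n); return p["color"],p["intrinsics"],p["extrinsics"]
def ray(K,E,uv):
    d=np.linalg.inv(K)@np.array([uv[0],uv[1],1.]); Rm=E[:3,:3]
    return -Rm.T@E[:3,3], Rm.T@d
def at_z(K,E,uv,z):
    o,d=ray(K,E,uv); return o+d*(z-o[2])/d[2]
def proj(K,E,P):
    P=np.atleast_2d(P); c=P@E[:3,:3].T+E[:3,3]; u=c@K.T; return u[:,:2]/u[:,2:]
def tri(obs):
    A=np.zeros((3,3));b=np.zeros(3)
    for K,E,uv in obs:
        o,d=ray(K,E,uv); d=d/np.linalg.norm(d); M=np.eye(3)-np.outer(d,d); A+=M;b+=M@o
    return np.linalg.solve(A,b)
def crop(c,x0,y0,w,h,f,name):
    cv2.imwrite(name,cv2.resize(c[y0:y0+h,x0:x0+w,::-1],None,fx=f,fy=f,interpolation=cv2.INTER_CUBIC))
E
python3 - <<'E'
import cv2
a=cv2.imread("pics/scene0.png");b=cv2.imread("pics/side0.png")
cv2.imwrite("pics/sc1.png",cv2.resize(a[160:285,170:320],None,fx=5,fy=4.8,interpolation=cv2.INTER_CUBIC) if 0 else cv2.resize(a[165:285,170:320],None,fx=5,fy=5,interpolation=cv2.INTER_CUBIC))
cv2.imwrite("pics/si1.png",cv2.resize(b[185:345,225:375],None,fx=3.7,fy=3.7,interpolation=cv2.INTER_CUBIC))
E
```

```text
(no output)
```

View pics/sc1.png

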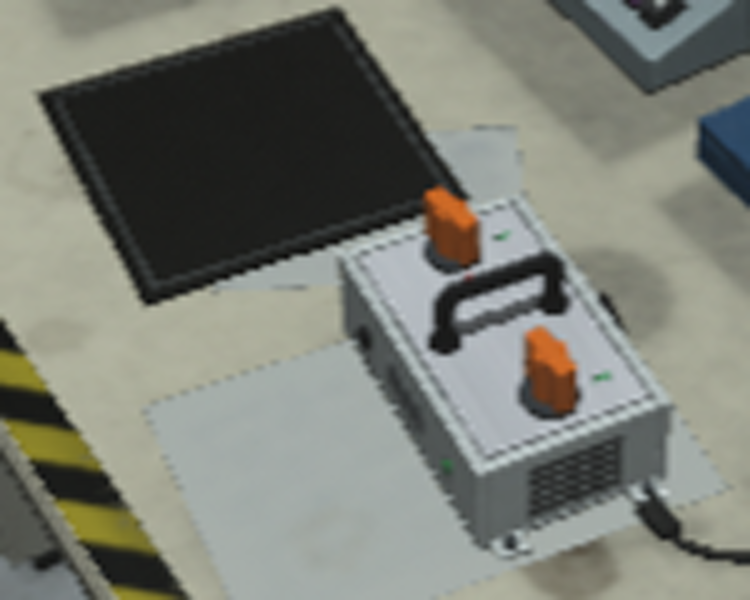

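View pics/si1.png

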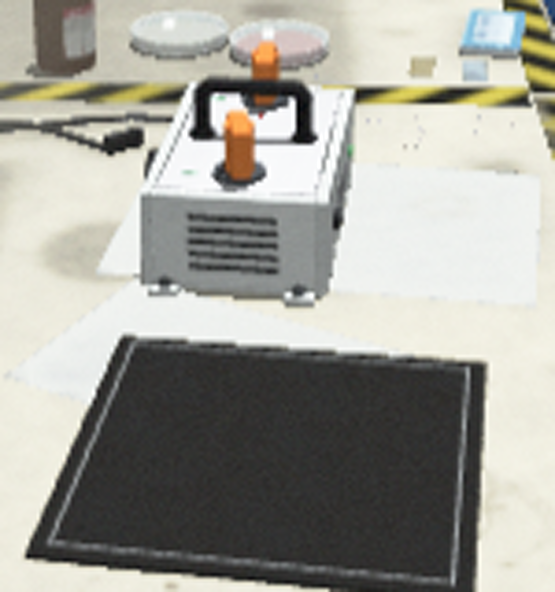

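```bash
cat > fit.py <<'E'
from h import *
from scipy.optimize import least_squares
C={n:cam(n)[1:] for n in("scene","side")}
sc=lambda L:np.array(L)/5+[170,165]-0.4
si=lambda L:np.array(L)/3.7+[225,185]-0.36
def fit(obs,hx,hy,z,g):
    # obs {cam: 4 corners in order of local signs}
    S=np.array([[-1,1],[1,1],[1,-1],[-1,-1]])*[hx,hy]
    def pts(p):
        c,s=np.cos(p[2]),np.sin(p[2]); return np.c_[S@np.array([[c,s],[-s,c]])+p[:2],np.full(4,z)]
    f=lambda p:np.concatenate([(proj(*C[k],pts(p))-v).ravel() for k,v in obs.items()])
    r=least_squares(f,g,x_scale=[.01,.01,.1]); return r.x,r.fun.reshape(-1,2).round(1).tolist(),pts(r.x)
H={"scene":sc([(339,258),(518,197),(670,405),(485,473)]),"side":si([(332,197),(141,193),(195,80),(357,92)])}
M={"scene":sc([(38,95),(338,8),(468,193),(148,304)]),"side":si([(475,592),(25,557),(122,336),(488,362)])}
print(at_z(*C["scene"],H["scene"][0],.07),at_z(*C["scene"],H["scene"][1],.07))
for o,hx,hy,z,g in((H,.0625,.1,.07,[.6,0,0]),(M,.115,.115,.004,[.6,.2,0])):
    for k in o: print(k,fit({k:o[k]},hx,hy,z,g)[0].round(4))
    p,e,_=fit(o,hx,hy,z,g); print("both",p.round(4),np.degrees(p[2]).round(1),e)
W={"A":(sc((437,189)),si((237,114))),"B":(sc((538,330)),si((265,46)))}
for k,(a,b) in W.items(): print(k,tri([(*C["scene"],a),(*C["side"],b)]).round(4))
for n,z in(("petri_pink",.014),("petri_cream",.014),("stain_bottle",.07)):
    u=[find_in(n,k)[0]["xy"] for k in C]; print(n,[at_z(*C[k],v,z).round(3).tolist() for k,v in zip(C,u)])
E
python3 fit.py
```

```text
[0.42434505 0.11106892 0.07      ] [0.54586266 0.09834187 0.07      ]
scene [ 0.4762  0.0083 -0.1005]
side [ 0.4743  0.0093 -0.1133]
both [ 0.4751  0.0082 -0.1067] -6.1 [[-0.7, -0.5], [0.1, -0.7], [0.8, 0.0], [-1.4, 1.4], [-0.3, 0.9], [0.3, -0.7], [-0.8, 0.2], [-0.4, -1.2]]
scene [ 0.4581  0.3026 -0.1113]
side [ 0.4566  0.3029 -0.1164]
both [ 0.457   0.3027 -0.1146] -6.6 [[-0.9, -0.2], [-0.1, -0.6], [0.7, 0.8], [-0.8, 0.1], [0.3, 1.2], [0.1, -0.9], [-0.7, -0.6], [-0.6, -0.6]]
A [0.483  0.0871 0.1183]
B [ 0.4687 -0.0439  0.118 ]
petri_pink [[0.462, -0.346, 0.014], [0.455, -0.338, 0.014]]
petri_cream [[0.542, -0.368, 0.014], [0.554, -0.382, 0.014]]
stain_bottle [[0.648, -0.321, 0.07], [0.639, -0.239, 0.07]]
```

The housing centre is at about (0.475, 0.008) with a yaw of −6.1°, and the mat is at (0.457, 0.303) with a yaw of −6.6°. Heights and reach are consistent with the sizes given. I'll fly to a hover over the housing and look again with the wrist camera.

```bash
R1='[-27.8,-26.6,0,0,0,0,-27.8,-26.6,0,0,0,0,-27.8,-26.6,0,0,0,0,-27.8,-26.6,0,0,0,0,-27.8,-26.6,0,0,0,0]' ; python3 -m creep '[-27.8,-26.6,0,0,0,0,-27.8,-26.6,0,0,0,0,-27.8,-26.6,0,0,0,0,-27.8,-26.6,0,0,0,0,-27.8,-26.6,0,0,0,0]' 88
python3 -m creep '[-27.8,-26.6,0,0,0,0,-27.8,-26.6,0,0,0,0,-27.8,-26.6,0,0,0,0,-27.8,-26.6,0,0,0,0,-27.8,-26.6,0,0,0,0]'
```

```text
clock: 2.32
tool_pos: [0.2602, 0.442, 0.2371]
eef_rot: [0.126, 0.992, 0.005, -0.003]
contact_force: [0.6, -0.3, 0.6]
opening: 0.996
clock: 2.73
tool_pos: [0.3654, 0.271, 0.2357]
eef_rot: [0.125, 0.992, 0.007, -0.002]
contact_force: [0.7, -0.3, 0.4]
opening: 0.998
```

```bash
cat >> h.py <<'E'
def togo(pos,yaw):
    """remaining shift in tool axes (mm) and turn (deg rotvec) to a down-pointing pose with tool y at world yaw (deg), nearest half-turn"""
    s=get_state(); Rc=R.from_quat(s["eef_rot"])
    best=None
    for yy in(yaw,yaw+180):
        a=np.radians(yy); y=np.array([np.cos(a),np.sin(a),0]); z=np.array([0,0,-1.]); x=np.cross(y,z)
        Rt=R.from_matrix(np.c_[x,y,z]); w=(Rc.inv()*Rt).as_rotvec(degrees=True)
        if best is None or np.linalg.norm(w)<np.linalg.norm(best): best=w
    ty=Rc.as_matrix()[:,1]
    print("t",round(s["clock"],2),"pos",s["tool_pos"].round(4),"jawyaw",np.degrees(np.arctan2(ty[1],ty[0])).round(1),"shift",(1000*Rc.inv().apply(np.array(pos)-s["tool_pos"])).round(1),"turn",best.round(2),"F",s["contact_force"].round(1),"M",s["moment"].round(2),"open",round(s["opening"]*88.1,1),"q7",s["q"][6].round(2))
E
python3 -m creep '[-27,-26,0,0,0,6,-26,-28,0,0,0,6,-22,-31,0,0,0,6,-18,-33,0,0,0,6,-15,-34,0,0,0,6]'; python3 -c "
from h import *
togo([.482,.074,.2],-6.1)"
```

```text
clock: 3.15
tool_pos: [0.4021, 0.0852, 0.2341]
eef_rot: [0.389, 0.921, 0.011, 0.001]
contact_force: [0.3, -0.1, -0.0]
opening: 0.998
t 3.15 pos [0.4021 0.0852 0.2341] jawyaw 44.2 shift [-64.   48.8  34.6] turn [ 0.9  -0.9  50.26] F [ 0.3 -0.1 -0. ] M [-0.07 -0.03  0.01] open 88.0 q7 0.36
```

```bash
python3 -m creep '[-12,12,0,0,0,6.3,-12,12,0,0,0,6.3,-12,12,0,0,0,6.3,-12,12,0,0,0,6.3,-12,12,0,0,0,6.3]'; python3 - <<'E'
from h import *
togo([.482,.074,.2],-6.1)
c,K,E=cam("wrist"); np.savez("w1.npz",c=c,K=K,E=E); cv2.imwrite("pics/w1.png",c[:,:,::-1]); print(-E[:3,:3].T@E[:3,3])
for t in("cover_handle","screw_a_grip","cover_mid","mat"): print(t,[(np.round(d["xy"]),round(d["score"],2)) for d in find_in(t,"wrist")][:3])
E
```

```text
clock: 3.57
tool_pos: [0.4778, 0.0513, 0.2343]
eef_rot: [0.641, 0.767, 0.005, -0.004]
contact_force: [-0.0, -0.2, -0.3]
opening: 1.0
t 3.57 pos [0.4778 0.0513 0.2343] jawyaw 10.2 shift [21.1  8.1 34.6] turn [ 1.000e-02 -7.300e-01  1.633e+01] F [-0.  -0.2 -0.3] M [-0.04  0.05 -0.06] open 88.1 q7 0.04
[0.46416668 0.11731899 0.38036264]
cover_handle [(array([270., 220.]), 0.72)]
screw_a_grip []
cover_mid [(array([272., 215.]), 0.95)]
mat [(array([323.,  20.]), 0.86)]
```

View pics/w1.png

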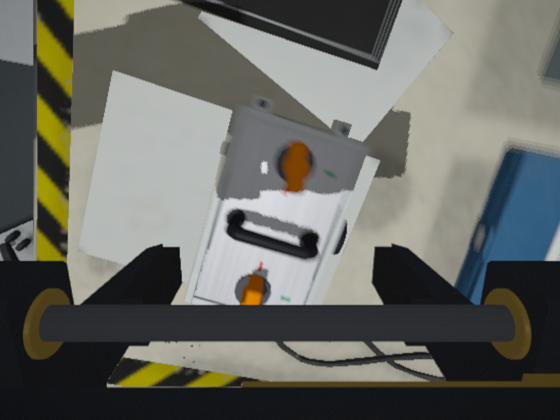

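The wrist view shows collar A at (297,167) and collar B at (253,291). The handle feet are at (236,217) and (309,243), and the housing's +y corners are at (235,107) and (379,157). I'll refine the pose from these.

```bash
python3 - <<'E'
from h import *
d=np.load("w1.npz"); c,K,E=d["c"],d["K"],d["E"]
for n,uv,z in(("colA",(296,168),.0755),("colB",(253,292),.0755),("cornL",(235,107),.07),("cornR",(379,157),.07)): print(n,at_z(K,E,uv,z).round(4))
crop(c,180,90,210,230,2.6,"pics/w1c.png")
# overlay model
p=np.array([.4751,.0082]);a=-.1067
def L(x,y,z): 
    return [p[0]+np.cos(a)*x-np.sin(a)*y,p[1]+np.sin(a)*x+np.cos(a)*y,z]
o=cv2.resize(c[90:320,180:390,::-1],None,fx=2.6,fy=2.6,interpolation=cv2.INTER_CUBIC).copy()
def pl(P,col):
    q=((proj(K,E,np.array(P))-[180,90]+.5)*2.6).astype(np.int32); cv2.polylines(o,[q],True,col,1)
pl([L(x,y,.07) for x,y in((-.0625,.1),(.0625,.1),(.0625,-.1),(-.0625,-.1))],(0,0,255))
pl([L(x,y,.07) for x,y in((-.0525,.09),(.0525,.09),(.0525,-.09),(-.0525,-.09))],(0,255,0))
for s in(1,-1):
    pl([L(x,s*.066+y,.1105) for x,y in((-.007,-.02),(.007,-.02),(.007,.02),(-.007,.02))],(255,0,0))
    pl([L(.018*np.cos(t),s*.066+.018*np.sin(t),.0755) for t in np.linspace(0,6.28,30)],(255,255,0))
pl([L(-.03,0,.108),L(.03,0,.108)],(255,0,255))
cv2.imwrite("pics/w1o.png",o)
E
```

```text
colA [0.4899 0.0738 0.0755]
colB [ 0.472  -0.053   0.0755]
cornL [0.4286 0.1155 0.07  ]
cornR [0.5615 0.0958 0.07  ]
```

View pics/w1o.png

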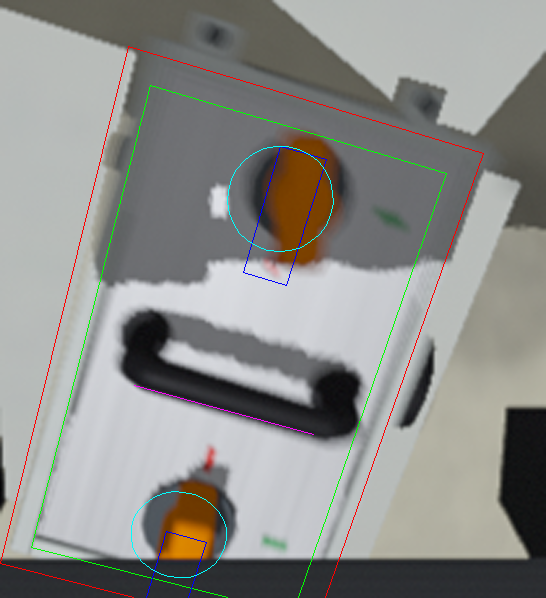

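The overlay disagrees by about 5 mm, but this picture was taken just as the motion ended. I'll align the yaw, settle and retake it.

```bash
python3 -m creep '[-20,0,-10,0,0,5.5,-20,0,-10,0,0,5.5,-10,0,0,0,0,5.3,0,0,0,0,0,0,0,0,0,0,0,0]'; cat > ov.py <<'E'
from h import *
import sys
def draw(c,K,E,p,a,x0,y0,w,h,f,name,wa=(0,0),dz=0):
    def L(x,y,z): return [p[0]+np.cos(a)*x-np.sin(a)*y,p[1]+np.sin(a)*x+np.cos(a)*y,z+dz]
    o=cv2.resize(c[y0:y0+h,x0:x0+w,::-1],None,fx=f,fy=f,interpolation=cv2.INTER_CUBIC).copy()
    def pl(P,col):
        q=((proj(K,E,np.array(P))-[x0,y0]+.5)*f).astype(np.int32); cv2.polylines(o,[q],True,col,1)
    pl([L(x,y,.07) for x,y in((-.0625,.1),(.0625,.1),(.0625,-.1),(-.0625,-.1))],(0,0,255))
    pl([L(x,y,.07) for x,y in((-.0525,.09),(.0525,.09),(.0525,-.09),(-.0525,-.09))],(0,255,0))
    for s,w in zip((1,-1),wa):
        pl([L(x*np.cos(w)-y*np.sin(w),s*.066+y*np.cos(w)+x*np.sin(w),.1105) for x,y in((-.007,-.02),(.007,-.02),(.007,.02),(-.007,.02))],(255,0,0))
        pl([L(.018*np.cos(t),s*.066+.018*np.sin(t),.0755) for t in np.linspace(0,6.28,30)],(255,255,0))
    pl([L(-.03,0,.108),L(.03,0,.108)],(255,0,255))
    cv2.imwrite(name,o)
E
python3 - <<'E'
from ov import *
togo([.482,.074,.2],-6.1)
c,K,E=cam("wrist"); np.savez("w2.npz",c=c,K=K,E=E)
draw(c,K,E,[.4751,.0082],-.1067,150,30,260,290,2,"pics/w2o.png")
E
```

```text
clock: 4.23
tool_pos: [0.4758, 0.0056, 0.2536]
eef_rot: [0.738, 0.675, 0.002, -0.009]
contact_force: [-0.5, 0.5, -0.4]
opening: 1.0
t 4.23 pos [0.4758 0.0056 0.2536] jawyaw -5.2 shift [67.8  0.6 54.6] turn [-0.59 -0.88  0.94] F [-0.5  0.5 -0.4] M [-0.11  0.14  0.03] open 88.1 q7 -0.07
```

View pics/w2o.png

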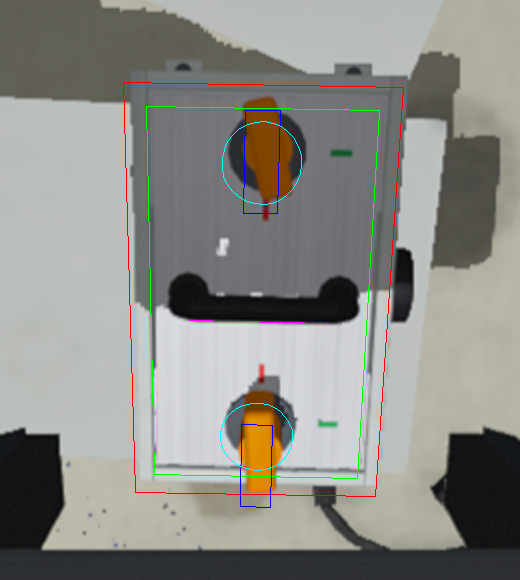

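The wrist view at rest suggests the housing sits about 5 mm further in +y than my fixed-camera fit. Wing A also looks slightly rotated. I'll overlay both hypotheses on fresh scene and side views.

```bash
python3 - <<'E'
from ov import *
for n,x0,y0,w,h in(("scene",225,190,90,90),("side",250,195,80,80)):
    p=snapshot(n); K,E=p["intrinsics"],p["extrinsics"]; c=cv2.imread(f"pics/{n}0.png")[:,:,::-1]
    draw(c,K,E,[.4751,.0082],-.1067,x0,y0,w,h,5,f"/tmp/{n}a.png"); draw(c,K,E,[.477,.0137],-.1067,x0,y0,w,h,5,f"/tmp/{n}b.png")
    cv2.imwrite(f"pics/{n}_ab.png",cv2.resize(np.hstack([cv2.imread(f"/tmp/{n}{k}.png") for k in"ab"]),(800,400) ))
E
```

```text
(no output)
```

View pics/scene_ab.png

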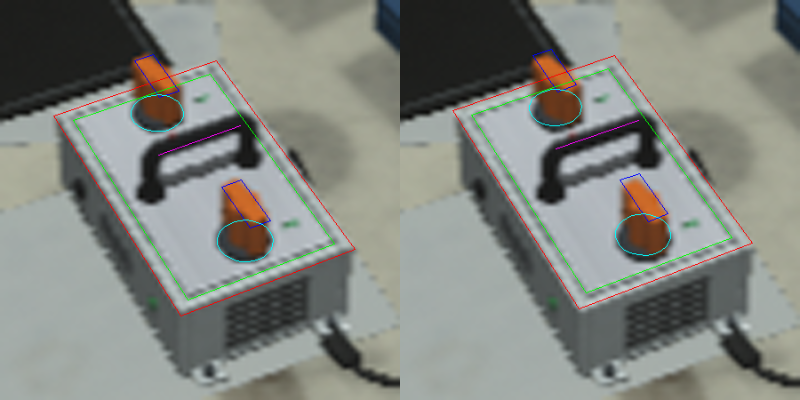

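View pics/side_ab.png

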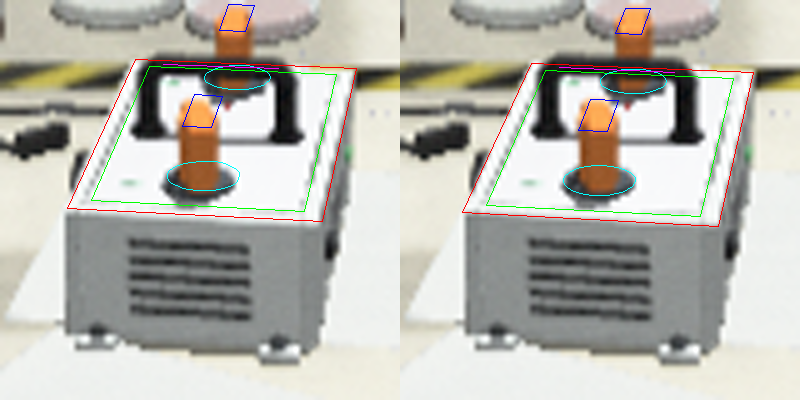

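```bash
python3 - <<'E'
from ov import *
d=np.load("w2.npz"); c,K,E=d["c"],d["K"],d["E"]
for i,s in enumerate([(250,65,60,75),(250,215,60,75)]):
    draw(c,K,E,[.477,.0137],-.1067,*s,7,f"/tmp/z{i}.png",wa=(.15,0))
cv2.imwrite("pics/w2z.png",np.hstack([cv2.imread(f"/tmp/z{i}.png") for i in(0,1)])[:525])
E
```

```text
(no output)
```

View pics/w2z.png

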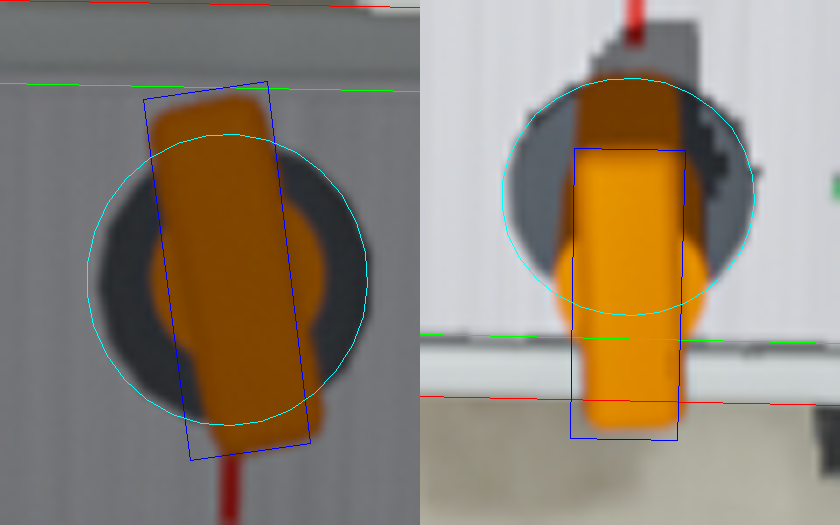

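In the wrist view wing A is already turned about +12°, and wing B is near 0. I'm taking A at about (0.484, 0.078) and B at about (0.470, −0.053). I'll approach A first.

```bash
python3 -c "
from h import *
togo([.484,.078,.13],6.4)"; python3 -m creep '[18,0,20,0,0,-3.5,18,0,22,0,0,-3.5,18,0,22,0,0,-3.3,18,1,22,0,0,0,0,0,20,0,0,0]' 50 30;  python3 -c "
from h import *
togo([.484,.078,.13],6.4)"
```

```text
t 4.38 pos [0.476  0.0062 0.2533] jawyaw -5.1 shift [ 70.2   2.8 124.4] turn [ -0.51  -0.96 -11.53] F [-0.2  0.2 -0.5] M [-0.07 -0.01  0.  ] open 87.8 q7 -0.07
clock: 4.8
tool_pos: [0.4795, 0.087, 0.1485]
eef_rot: [0.667, 0.745, 0.009, -0.006]
contact_force: [-1.7, 0.2, -0.1]
opening: 0.642
t 4.8 pos [0.4795 0.087  0.1485] jawyaw 6.3 shift [-9.9  3.4 18.3] turn [ 0.3  -1.23 -0.07] F [-1.7  0.2 -0.1] M [-0.14  0.09  0.02] open 56.5 q7 -0.04
```

```bash
python3 -m creep '[-5,3,0,0,-1.2,0,-5,0,8,0,0,0,0,0,8,0,0,0,0,0,0,0,0,0]';  python3 - <<'E'
from h import *
togo([.484,.078,.13],6.4)
for n,x0,y0 in(("scene",210,150),("side",240,150)):
    c,K,E=cam(n); q=proj(K,E,get_state()["tool_pos"])[0]; print(n,q.round(1))
    crop(c,x0,y0,100,100,4,f"/tmp/{n}.png")
cv2.imwrite("pics/a1.png",np.hstack([cv2.imread(f"/tmp/{n}.png") for n in("scene","side")]))
E
```

```text
clock: 5.13
tool_pos: [0.4817, 0.0797, 0.1287]
eef_rot: [0.663, 0.748, -0.001, -0.0]
contact_force: [-0.0, -0.3, -0.8]
opening: 0.569
t 5.13 pos [0.4817 0.0797 0.1287] jawyaw 6.9 shift [-1.9  2.1 -1.3] turn [-0.07  0.02  0.49] F [-0.  -0.3 -0.8] M [-0.1   0.05  0.01] open 50.1 q7 -0.04
scene [258.5 200.9]
side [289.9 210.2]
```

View pics/a1.png

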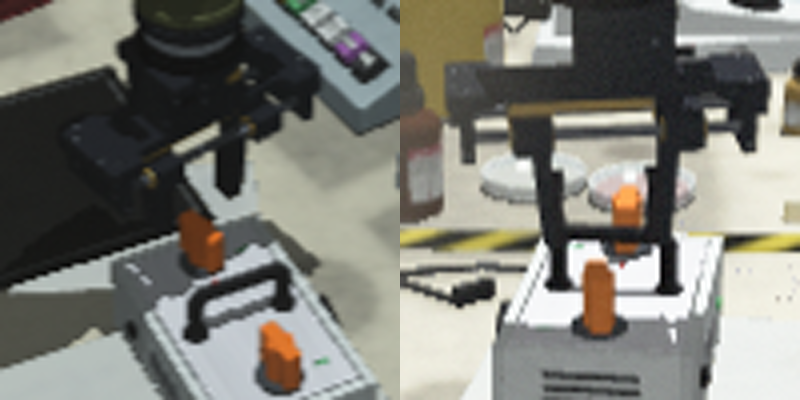

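```bash
python3 - <<'E'
from h import *
c,K,E=cam("side"); crop(c,260,165,60,60,10,"pics/a2.png"); s=get_state();print(s["tool_pos"],proj(K,E,[s["tool_pos"],s["tool_pos"]+[0,0,.05]]))
E
```

```text
[0.48224421 0.07937186 0.12996854] [[289.88010491 210.16281738]
 [289.66341185 190.76676123]]
```

View pics/a2.png

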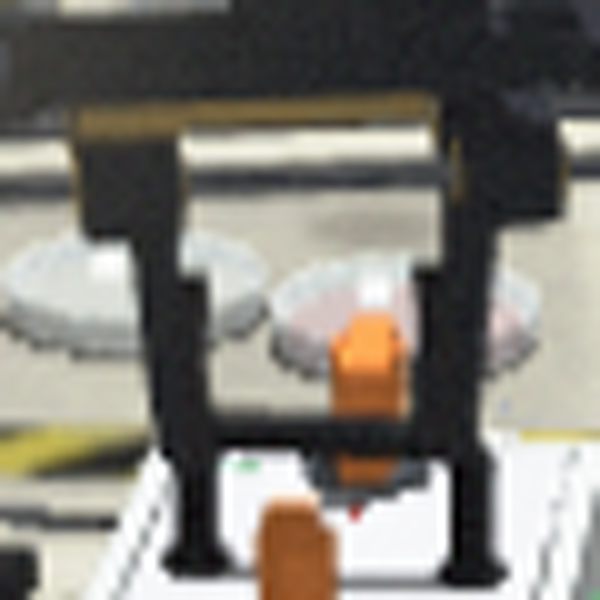

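Against the pads in the side view, the wing is about 4 mm further in +x. That agrees with the wrist estimate of 0.485. I'll correct and descend.

```bash
python3 -c "
from h import *
togo([.4855,.079,.079],6.4)"; python3 -m creep '[0,3,10,0,0,0,0,0,12,0,0,0,0,0,12,0,0,0,0,0,12,0,0,0,0,0,5,0,0,0]';  python3 -c "
from h import *
togo([.4855,.079,.079],6.4)"
```

```text
t 5.28 pos [0.4822 0.0794 0.13  ] jawyaw 6.8 shift [-0.7  3.2 51. ] turn [0.03 0.01 0.42] F [ 0.3 -0.6  0.4] M [-0.06  0.07  0.01] open 49.9 q7 -0.04
clock: 5.7
tool_pos: [0.4903, 0.0791, 0.0796]
eef_rot: [0.665, 0.747, 0.005, 0.004]
contact_force: [0.8, 0.7, -0.1]
opening: 0.568
t 5.7 pos [0.4903 0.0791 0.0796] jawyaw 6.7 shift [ 0.4 -4.7  0.6] turn [ 0.69 -0.04  0.27] F [ 0.8  0.7 -0.1] M [-0.11  0.07  0.03] open 50.1 q7 -0.04
```

```bash
python3 -m creep '[0,-4.5,0,0.6,0,0,0,0,0,0,0,0]' 36;  python3 - <<'E'
from h import *
togo([.4855,.079,.079],6.4)
for n,x0,y0 in(("scene",220,165),("side",260,180)):
    c,K,E=cam(n); crop(c,x0,y0,80,80,5,f"/tmp/{n}.png")
cv2.imwrite("pics/a3.png",np.hstack([cv2.imread(f"/tmp/{n}.png") for n in("scene","side")]))
E
```

```text
clock: 5.87
tool_pos: [0.4853, 0.0781, 0.0786]
eef_rot: [0.665, 0.747, -0.0, -0.0]
contact_force: [0.1, -0.5, 0.3]
opening: 0.44
t 5.87 pos [0.4853 0.0781 0.0786] jawyaw 6.6 shift [ 0.9  0.3 -0.4] turn [-0.04 -0.02  0.22] F [ 0.1 -0.5  0.3] M [-0.06  0.03 -0.05] open 38.7 q7 -0.04
```

View pics/a3.png

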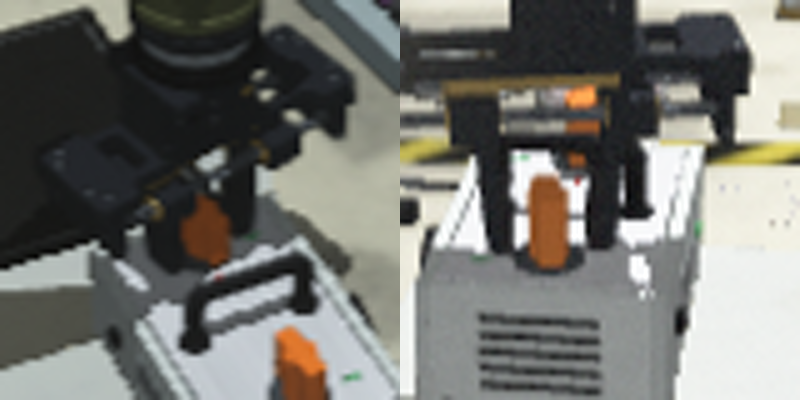

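The wing at about x=549 is centred between the pads (512–588) in the side view. I'll close the grip.

```bash
python3 -m creep '[0,0,0,0,0,0,0,0,0,0,0,0,0,0,0,0,0,0,0,0,0,0,0,0,0,0,0,0,0,0]' 0 25;  python3 -c "
from h import *
togo([.4855,.079,.079],6.4)"
```

```text
clock: 6.38
tool_pos: [0.4873, 0.0785, 0.0808]
eef_rot: [0.665, 0.747, 0.002, 0.001]
contact_force: [0.8, 0.0, -2.2]
opening: 0.156
t 6.38 pos [0.4873 0.0785 0.0808] jawyaw 6.6 shift [ 0.7 -1.7  1.8] turn [ 0.28 -0.05  0.24] F [ 0.8  0.  -2.2] M [-0.1   0.08  0.03] open 13.8 q7 -0.04
```

```bash
python3 -m creep '[0,0,0,0,0,-6,0,0,0,0,0,-6,0,0,0,0,0,-6,0,0,0,0,0,-6,0,0,0,0,0,-6]';  python3 -c "
from h import *
togo([.4855,.079,.079],81)"
```

```text
clock: 6.8
tool_pos: [0.487, 0.0788, 0.0807]
eef_rot: [0.44, 0.898, 0.001, 0.002]
contact_force: [0.2, -0.2, -1.5]
opening: 0.156
t 6.8 pos [0.487  0.0788 0.0807] jawyaw 37.8 shift [ 1.1 -1.1  1.7] turn [  0.18   0.2  -43.19] F [ 0.2 -0.2 -1.5] M [ 0.04  0.11 -0.05] open 13.8 q7 0.26
```

```bash
python3 -m creep '[0,0,0,0,0,-6,0,0,0,0,0,-6,0,0,0,0,0,-6,0,0,0,0,0,-6,0,0,0,0,0,-6]';  python3 -c "
from h import *
togo([.4855,.079,.079],81)"; python3 -m creep '[0,0,0,0,0,-6,0,0,0,0,0,-3,0,0,0,0,0,-2]';  python3 -c "
from h import *
togo([.4855,.079,.079],81)"
```

```text
clock: 7.22
tool_pos: [0.4874, 0.0793, 0.0807]
eef_rot: [0.18, 0.984, 0.001, 0.002]
contact_force: [-1.1, 0.2, -0.8]
opening: 0.16
t 7.22 pos [0.4874 0.0793 0.0807] jawyaw 69.3 shift [ 1.7 -0.9  1.7] turn [  0.16   0.27 -11.73] F [-1.1  0.2 -0.8] M [ 0.1   0.13 -0.01] open 14.1 q7 0.56
clock: 7.47
tool_pos: [0.4872, 0.0794, 0.0807]
eef_rot: [0.079, 0.997, 0.001, 0.002]
contact_force: [-2.1, -0.5, 1.2]
opening: 0.156
t 7.47 pos [0.4872 0.0794 0.0807] jawyaw 80.9 shift [ 1.6 -0.6  1.6] turn [ 0.15  0.26 -0.05] F [-2.1 -0.5  1.2] M [ 0.2   0.47 -0.29] open 13.7 q7 0.68
```

```bash
python3 -m creep '[0,0,0,0,0,-2,0,0,0,0,0,0]';  python3 -c "
from h import *
togo([.4855,.079,.079],81)"
```

```text
clock: 7.63
tool_pos: [0.4865, 0.0792, 0.0807]
eef_rot: [0.061, 0.998, 0.001, 0.002]
contact_force: [-0.3, 0.1, 0.3]
opening: 0.161
t 7.63 pos [0.4865 0.0792 0.0807] jawyaw 82.9 shift [ 1.  -0.3  1.7] turn [0.13 0.19 1.95] F [-0.3  0.1  0.3] M [ 0.17  0.3  -0.48] open 14.2 q7 0.7
```

Mz rises to −0.48 N·m with the jaws at 83°, so screw A is at its stop. I'll release, rise and go to B at about (0.473, −0.052).

```bash
python3 -m creep '[0,0,0,0,0,0,0,0,0,0,0,0,0,0,-12,0,0,0,0,0,-25,0,0,0,0,0,-25,0,0,0]' 44; python3 -m creep '[0,0,-6,0,0,6.8,0,0,0,0,0,6.8,0,0,0,0,0,6.8,0,0,0,0,0,6.8,0,0,0,0,0,6.8]' ; python3 -m creep '[0,0,0,0,0,6.8,0,0,0,0,0,6.8,0,0,0,0,0,6.8,0,0,0,0,0,6.8,0,0,0,0,0,6.8]'; python3 -c "
from h import *
togo([.473,-.052,.13],-4.5)"
```

```text
clock: 8.05
tool_pos: [0.4843, 0.0785, 0.1406]
eef_rot: [0.061, 0.998, -0.001, -0.002]
contact_force: [0.4, 0.3, 0.3]
opening: 0.494
clock: 8.47
tool_pos: [0.4883, 0.0789, 0.1529]
eef_rot: [0.362, 0.932, 0.002, 0.004]
contact_force: [-0.4, 0.7, -0.6]
opening: 0.496
clock: 8.88
tool_pos: [0.4896, 0.0791, 0.1539]
eef_rot: [0.63, 0.777, 0.004, 0.004]
contact_force: [0.2, 1.0, -0.4]
opening: 0.501
t 8.88 pos [0.4896 0.0791 0.1539] jawyaw 11.9 shift [-124.9  -43.5   23.5] turn [ 0.72 -0.04 16.39] F [ 0.2  1.  -0.4] M [-0.07  0.08 -0.04] open 44.1 q7 -0.03
```

```bash
python3 -m creep '[0,0,0,0.3,0,6,0,0,0,0.3,0,5.5,0,0,0,0,0,5,-40,0,0,0,0,0,-40,0,0,0,0,0]' ; python3 -c "
from h import *
togo([.473,-.052,.13],-4.5)"; python3 -m creep '[-34,-8,0,0,0,0,-14,0,0,0,0,0,0,0,0,0,0,0]' ; python3 -c "
from h import *
togo([.473,-.052,.13],-4.5)"
```

```text
clock: 9.3
tool_pos: [0.485, 0.0106, 0.1541]
eef_rot: [0.734, 0.679, 0.005, 0.0]
contact_force: [0.7, -1.6, -0.3]
opening: 0.5
t 9.3 pos [0.485  0.0106 0.1541] jawyaw -4.5 shift [-63.5  -7.3  23.6] turn [ 0.41 -0.38  0.02] F [ 0.7 -1.6 -0.3] M [-0.11  0.09 -0.02] open 44.1 q7 -0.09
clock: 9.55
tool_pos: [0.4725, -0.0456, 0.1541]
eef_rot: [0.737, 0.676, 0.004, 0.003]
contact_force: [0.9, -0.1, -0.1]
opening: 0.5
t 9.55 pos [ 0.4725 -0.0456  0.1541] jawyaw -4.9 shift [-6.4  0.8 24.1] turn [ 0.53 -0.09 -0.4 ] F [ 0.9 -0.1 -0.1] M [-0.08  0.06  0.  ] open 44.1 q7 -0.01
```

```bash
python3 -m creep '[-6,1,12,0.5,0,0,0,0,8,0,0,0,0,0,0,0,0,0]' ; python3 - <<'E'
from h import *
togo([.473,-.052,.079],-4.5)
for n,x0,y0 in(("scene",235,180),("side",260,160)):
    c,K,E=cam(n); crop(c,x0,y0,80,80,5,f"/tmp/{n}.png")
cv2.imwrite("pics/b1.png",np.hstack([cv2.imread(f"/tmp/{n}.png") for n in("scene","side")]))
E
```

```text
clock: 9.8
tool_pos: [0.4742, -0.0507, 0.1341]
eef_rot: [0.737, 0.676, 0.002, 0.0]
contact_force: [-0.2, 0.8, 0.3]
opening: 0.499
t 9.8 pos [ 0.4742 -0.0507  0.1341] jawyaw -4.9 shift [-1.5 -1.3 55.1] turn [ 0.17 -0.15 -0.44] F [-0.2  0.8  0.3] M [-0.05  0.11  0.03] open 43.9 q7 0.0
```

View pics/b1.png

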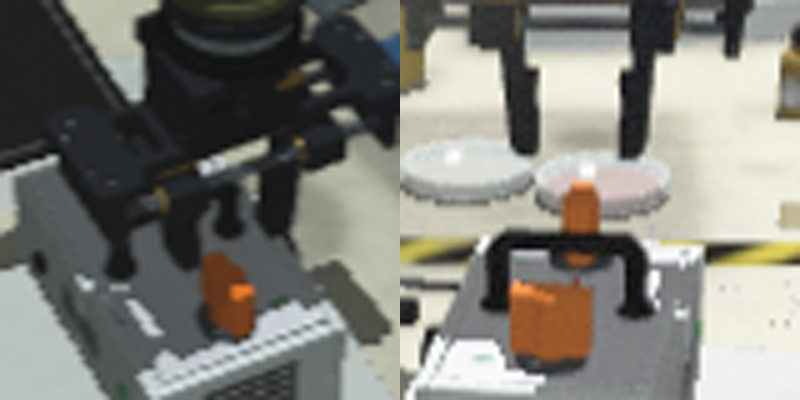

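Screw A now shows broadside, so it has turned. Wing B at x≈582 is centred between the pads at 538–620. I'll descend.

```bash
python3 -m creep '[0,-1.5,12,0,0,0,0,-1,14,0,0,0,0,-1,14,0,0,0,0,0,13,0,0,0,0,0,0,0,0,0]' ; python3 - <<'E'
from h import *
togo([.473,-.052,.079],-4.5)
c,K,E=cam("side"); crop(c,260,160,80,80,7,"pics/b2.png")
E
```

```text
clock: 10.32
tool_pos: [0.4747, -0.0435, 0.0825]
eef_rot: [0.733, 0.68, 0.006, 0.002]
contact_force: [-0.3, -0.6, -0.9]
opening: 0.499
t 10.32 pos [ 0.4747 -0.0435  0.0825] jawyaw -4.4 shift [-8.6 -1.1  3.4] turn [ 0.64 -0.33  0.15] F [-0.3 -0.6 -0.9] M [-0.08  0.09  0.03] open 44.0 q7 0.0
```

View pics/b2.png

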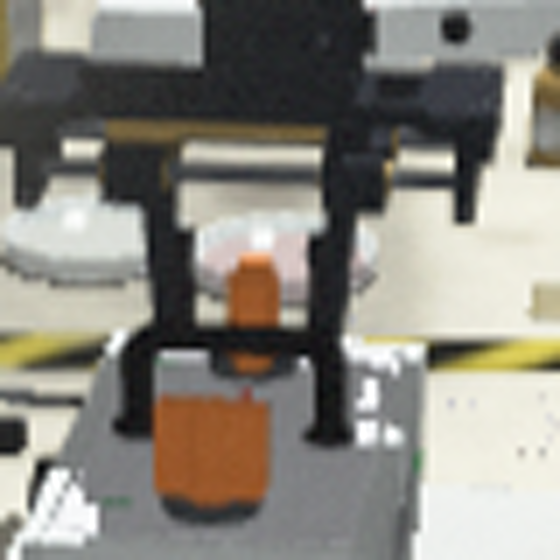

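```bash
python3 -m creep '[-8.5,-1,3,0.5,0,0,0,0,0,0,0,0]' ; python3 - <<'E'
from h import *
togo([.473,-.052,.079],-4.5)
E
python3 -m creep '[0,0,0,0,0,0,0,0,0,0,0,0,0,0,0,0,0,0,0,0,0,0,0,0,0,0,0,0,0,0]' 0 25;  python3 -c "
from h import *
togo([.473,-.052,.079],-4.5)"
```

```text
clock: 10.53
tool_pos: [0.474, -0.0512, 0.0813]
eef_rot: [0.732, 0.681, 0.004, -0.001]
contact_force: [-0.1, -1.1, 0.1]
opening: 0.5
t 10.53 pos [ 0.474  -0.0512  0.0813] jawyaw -4.2 shift [-0.9 -1.   2.3] turn [ 0.22 -0.35  0.32] F [-0.1 -1.1  0.1] M [-0.07  0.12 -0.03] open 44.1 q7 0.02
clock: 10.95
tool_pos: [0.4738, -0.0517, 0.0834]
eef_rot: [0.733, 0.68, 0.004, -0.0]
contact_force: [-0.5, 0.5, -3.2]
opening: 0.155
t 10.95 pos [ 0.4738 -0.0517  0.0834] jawyaw -4.2 shift [-0.4 -0.8  4.4] turn [ 0.25 -0.35  0.26] F [-0.5  0.5 -3.2] M [-0.01  0.33  0.02] open 13.6 q7 0.02
```

```bash
python3 -m creep '[0,0,0,0,0,-6.5,0,0,0,0,0,-6.5,0,0,0,0,0,-6.5,0,0,0,0,0,-6.5,0,0,0,0,0,-6.5]';  python3 -c "
from h import *
togo([.473,-.052,.081],81)"; python3 -m creep '[0,0,0,0,0,-6.5,0,0,0,0,0,-6.5,0,0,0,0,0,-6.5,0,0,0,0,0,-6.5,0,0,0,0,0,-6.5]';  python3 -c "
from h import *
togo([.473,-.052,.081],81)"
```

```text
clock: 11.37
tool_pos: [0.4732, -0.0517, 0.0834]
eef_rot: [0.504, 0.864, 0.003, 0.001]
contact_force: [0.6, -0.2, -1.2]
opening: 0.155
t 11.37 pos [ 0.4732 -0.0517  0.0834] jawyaw 29.5 shift [-0.2 -0.4  2.4] turn [ 3.90e-01  3.00e-02 -5.15e+01] F [ 0.6 -0.2 -1.2] M [-0.03  0.18 -0.08] open 13.7 q7 0.33
clock: 11.78
tool_pos: [0.473, -0.0518, 0.0834]
eef_rot: [0.229, 0.974, 0.003, 0.001]
contact_force: [-1.0, 0.4, -1.6]
opening: 0.156
t 11.78 pos [ 0.473  -0.0518  0.0834] jawyaw 63.6 shift [-0.1 -0.1  2.4] turn [  0.32   0.14 -17.43] F [-1.   0.4 -1.6] M [ 0.04  0.23 -0.11] open 13.8 q7 0.65
```

```bash
python3 -m creep '[0,0,0,0,0,-6.5,0,0,0,0,0,-6,0,0,0,0,0,-4,0,0,0,0,0,-2,0,0,0,0,0,0]';  python3 -c "
from h import *
togo([.473,-.052,.081],81)"
```

```text
clock: 12.2
tool_pos: [0.473, -0.052, 0.0834]
eef_rot: [0.061, 0.998, 0.003, 0.002]
contact_force: [-0.0, 0.7, -0.5]
opening: 0.157
t 12.2 pos [ 0.473  -0.052   0.0834] jawyaw 83.0 shift [0.  0.  2.4] turn [0.32 0.19 1.95] F [-0.   0.7 -0.5] M [ 0.11  0.13 -0.52] open 13.9 q7 0.84
```

Both screws stop at 83° with Mz≈−0.5. Their midpoint puts the handle at (0.480, 0.0136) with the cover yaw at −6.1°. Next I'll release and move over the handle.

```bash
python3 -m creep '[0,0,0,0,0,0,0,0,0,0,0,0,0,0,-12,0,0,0,0,0,-25,0,0,0,0,0,-28,0,0,0]' 50; python3 -m creep '[0,30,0,0.3,0,-0.9,0,30,0,0,0,0,0,8,0,0,0,0,0,0,0,0,0,0]'; python3 - <<'E'
from h import *
togo([.480,.0136,.089],83.9)
for n,x0,y0 in(("scene",225,170),("side",250,160)):
    c,K,E=cam(n); crop(c,x0,y0,90,90,4.4,f"/tmp/{n}.png")
cv2.imwrite("pics/c1.png",np.hstack([cv2.imread(f"/tmp/{n}.png") for n in("scene","side")]))
E
```

```text
clock: 12.62
tool_pos: [0.4701, -0.0521, 0.1462]
eef_rot: [0.062, 0.998, 0.002, -0.003]
contact_force: [0.7, 0.2, 0.7]
opening: 0.513
clock: 12.95
tool_pos: [0.4815, 0.0123, 0.1515]
eef_rot: [0.061, 0.998, -0.002, 0.002]
contact_force: [-0.1, 0.2, 0.0]
opening: 0.568
t 12.95 pos [0.4815 0.0123 0.1515] jawyaw 83.0 shift [ 2.   1.3 62.5] turn [-0.16  0.25 -0.85] F [-0.1  0.2  0. ] M [ 0.03 -0.01 -0.  ] open 50.1 q7 0.81
```

View pics/c1.png

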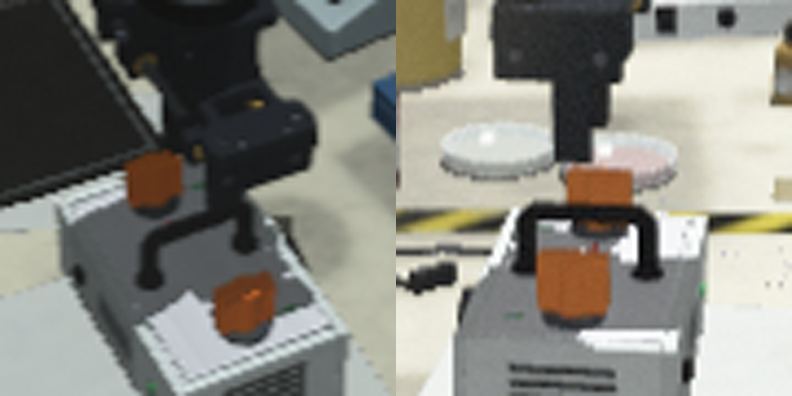

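Both wings now lie across the cover, showing broadside at (156,180) and (245,300). I'll descend onto the handle.

```bash
python3 -m creep '[2,1,12,0,0,-0.9,0,0,12,0,0,0,0,0,12,0,0,0,0,0,6,0,0,0,0,0,0,0,0,0]'; python3 -c "
from h import *
togo([.480,.0136,.089],83.9)"
```

```text
clock: 13.47
tool_pos: [0.4771, 0.0027, 0.1064]
eef_rot: [0.058, 0.998, -0.006, -0.001]
contact_force: [-0.8, 1.0, 0.2]
opening: 0.571
t 13.47 pos [0.4771 0.0027 0.1064] jawyaw 83.4 shift [-1.6 11.4 17.2] turn [-0.69 -0.02 -0.51] F [-0.8  1.   0.2] M [ 0.04  0.02 -0.03] open 50.3 q7 0.76
```

```bash
python3 -m creep '[-1.5,11.4,0,-0.7,0,-0.5,0,0,8,0,0,0,0,0,8,0,0,0,0,0,0,0,0,0]'; python3 -c "
from h import *
togo([.480,.0136,.089],83.9)"
```

```text
clock: 13.8
tool_pos: [0.4804, 0.0129, 0.0894]
eef_rot: [0.054, 0.999, 0.0, 0.0]
contact_force: [-0.5, 0.1, -0.4]
opening: 0.566
t 13.8 pos [0.4804 0.0129 0.0894] jawyaw 83.8 shift [0.5 0.7 0.4] turn [ 0.04  0.   -0.14] F [-0.5  0.1 -0.4] M [ 0.06 -0.03  0.01] open 49.9 q7 0.74
```

```bash
python3 -m creep '[0,0.7,0,0,0,0,0,0,0,0,0,0,0,0,0,0,0,0,0,0,0,0,0,0,0,0,0,0,0,0]' 0 45; python3 -c "
from h import *
togo([.480,.0136,.089],83.9)"
```

```text
clock: 14.22
tool_pos: [0.4806, 0.0137, 0.0895]
eef_rot: [0.054, 0.999, 0.0, 0.0]
contact_force: [-0.0, -0.2, 0.8]
opening: 0.211
t 14.22 pos [0.4806 0.0137 0.0895] jawyaw 83.8 shift [ 0.6 -0.2  0.5] turn [ 0.02  0.02 -0.11] F [-0.  -0.2  0.8] M [ 0.02  0.02 -0.02] open 18.6 q7 0.74
```

```bash
python3 -m creep '[0,0,0,0,0,0,0,0,0,0,0,0,0,0,0,0,0,0]' 0 45; python3 -c "
from h import *
togo([.480,.0136,.089],83.9)"
```

```text
clock: 14.47
tool_pos: [0.4807, 0.0136, 0.0898]
eef_rot: [0.054, 0.999, 0.0, 0.0]
contact_force: [0.2, -0.2, -2.4]
opening: 0.112
t 14.47 pos [0.4807 0.0136 0.0898] jawyaw 83.8 shift [ 0.7 -0.1  0.8] turn [ 0.02  0.05 -0.1 ] F [ 0.2 -0.2 -2.4] M [ 0.06 -0.03  0.02] open 9.9 q7 0.74
```

```bash
python3 -m creep '[0,0,0,0,0,0,0,0,0,0,0,0]' 0 45; python3 - <<'E'
from h import *
togo([.480,.0136,.089],83.9)
for n,x0,y0 in(("scene",225,170),("side",250,160)):
    c,K,E=cam(n); crop(c,x0,y0,90,90,4.4,f"/tmp/{n}.png")
cv2.imwrite("pics/c2.png",np.hstack([cv2.imread(f"/tmp/{n}.png") for n in("scene","side")]))
E
```

```text
clock: 14.63
tool_pos: [0.4807, 0.0136, 0.0898]
eef_rot: [0.054, 0.999, 0.0, 0.0]
contact_force: [-0.1, -1.0, -0.4]
opening: 0.117
t 14.63 pos [0.4807 0.0136 0.0898] jawyaw 83.8 shift [ 0.7 -0.1  0.8] turn [ 0.02  0.05 -0.08] F [-0.1 -1.  -0.4] M [ 0.01 -0.03  0.1 ] open 10.3 q7 0.74
```

View pics/c2.png

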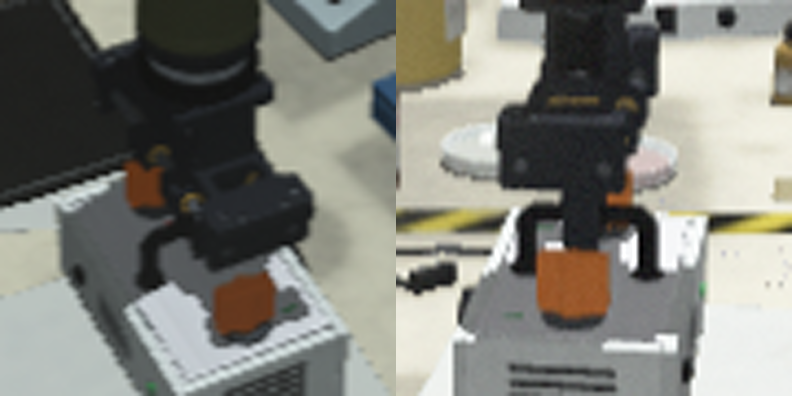

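The pads are on the bar and holding steady at 10.3 mm. I'll lift slowly and straight up, checking for weight.

```bash
python3 -m creep '[0,0,-2,0,0,0,0,0,-2,0,0,0,0,0,-2,0,0,0,0,0,-2,0,0,0]'; python3 -c "
from h import *
togo([.4807,.0136,.12],83.9)"; python3 -m creep '[0,0,-2,0,0,0,0,0,-2,0,0,0]'; python3 -c "
from h import *
togo([.4807,.0136,.12],83.9)"
```

```text
clock: 15.07
tool_pos: [0.4792, 0.0132, 0.0973]
eef_rot: [0.054, 0.999, -0.0, -0.001]
contact_force: [-1.0, -0.1, -4.6]
opening: 0.115
t 15.07 pos [0.4792 0.0132 0.0973] jawyaw 83.8 shift [ -1.3   0.5 -22.7] turn [-0.04 -0.16 -0.12] F [-1.  -0.1 -4.6] M [ 0.02 -0.02  0.03] open 10.2 q7 0.75
clock: 15.23
tool_pos: [0.4789, 0.0131, 0.1015]
eef_rot: [0.054, 0.999, -0.0, -0.002]
contact_force: [0.0, 0.4, -4.0]
opening: 0.112
t 15.23 pos [0.4789 0.0131 0.1015] jawyaw 83.8 shift [ -1.6   0.7 -18.5] turn [-0.05 -0.19 -0.13] F [ 0.   0.4 -4. ] M [ 0.02 -0.03  0.04] open 9.9 q7 0.76
```

About 4 N of weight and no hooking, so the cover is free. I'll continue straight up past 25 mm.

```bash
python3 -m creep '[-1,0.5,-3,0,0,0,-0.5,0,-4,0,0,0,-0.3,0,-4,0,0,0,-0.3,0,-4,0,0,0,-0.3,0,-4,0,0,0]'; python3 -c "
from h import *
togo([.458,.303,.16],83.4)"; python3 -m creep '[-0.5,0.5,-8,0,0,0,-0.5,0,-8,0,0,0,0,0,-8,0,0,0,0,0,-8,0,0,0]'; python3 -c "
from h import *
togo([.458,.303,.16],83.4)"
```

```text
clock: 15.65
tool_pos: [0.4812, 0.0132, 0.1223]
eef_rot: [0.054, 0.999, -0.0, -0.002]
contact_force: [1.5, -0.2, -4.7]
opening: 0.116
t 15.65 pos [0.4812 0.0132 0.1223] jawyaw 83.8 shift [ 54.7 285.5 -37.8] turn [-0.07 -0.24  0.37] F [ 1.5 -0.2 -4.7] M [0.02 0.   0.03] open 10.2 q7 0.78
clock: 15.98
tool_pos: [0.4819, 0.0135, 0.1572]
eef_rot: [0.054, 0.999, -0.001, -0.003]
contact_force: [1.0, -0.6, -4.7]
opening: 0.116
t 15.98 pos [0.4819 0.0135 0.1572] jawyaw 83.8 shift [ 55.2 285.2  -3. ] turn [-0.1  -0.31  0.37] F [ 1.  -0.6 -4.7] M [-0.02 -0.04  0.04] open 10.3 q7 0.83
```

```bash
python3 -m creep '[2,12,0,0,0,0,4,22,0,0,0,0,5,26,0,0,0,0,5,26,0,0,0,0,5,26,0,0,0,0]'; python3 -c "
from h import *
togo([.460,.306,.16],83.4)"
```

```text
clock: 16.4
tool_pos: [0.4755, 0.1214, 0.1618]
eef_rot: [0.063, 0.998, -0.004, -0.001]
contact_force: [1.0, 0.2, -4.9]
opening: 0.112
t 16.4 pos [0.4755 0.1214 0.1618] jawyaw 82.8 shift [ 38.6 181.2   0.5] turn [-0.42 -0.04 -0.62] F [ 1.   0.2 -4.9] M [ 0.05 -0.03  0.02] open 9.9 q7 0.63
```

```bash
python3 -m creep '[5,26,0,0,0,0,5,26,0,0,0,0,5,26,0,0,0,0,5,26,0,0,0,0,4,20,0,0,0,0]'; python3 -c "
from h import *
togo([.460,.306,.16],83.4)"
```

```text
clock: 16.82
tool_pos: [0.4658, 0.2549, 0.1648]
eef_rot: [0.063, 0.998, -0.002, -0.0]
contact_force: [0.3, 0.5, -4.8]
opening: 0.114
t 16.82 pos [0.4658 0.2549 0.1648] jawyaw 82.8 shift [12.1 50.   4.5] turn [-0.28  0.01 -0.58] F [ 0.3  0.5 -4.8] M [ 0.07 -0.02  0.01] open 10.0 q7 0.46
```

```bash
python3 -m creep '[3,20,0,0,0,0,2,14,0,0,0,0,1,6,0,0,0,-0.5,0,2,0,0,0,0,0,0,0,0,0,0]'; python3 - <<'E'
from h import *
togo([.460,.306,.0408],83.4)
for n in("scene","side"):
    c,K,E=cam(n); np.savez(n+"d.npz",c=c,K=K,E=E)
    crop(c,*((150,120) if n=="scene" else (215,200)),170,170,2.35,f"/tmp/{n}.png")
cv2.imwrite("pics/d1.png",np.hstack([cv2.imread(f"/tmp/{n}.png") for n in("scene","side")]))
c,K,E=cam("wrist");cv2.imwrite("pics/d1w.png",c[:,:,::-1])
E
```

```text
clock: 17.23
tool_pos: [0.4621, 0.3067, 0.1678]
eef_rot: [0.053, 0.999, 0.001, -0.001]
contact_force: [0.2, -0.7, -4.1]
opening: 0.112
t 17.23 pos [0.4621 0.3067 0.1678] jawyaw 83.9 shift [  1.8  -1.1 127. ] turn [ 0.1  -0.06  0.52] F [ 0.2 -0.7 -4.1] M [-0.01 -0.    0.05] open 9.8 q7 0.42
```

View pics/d1.png

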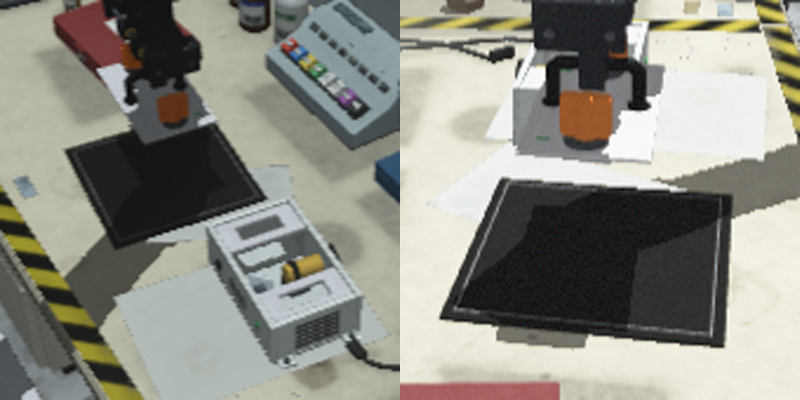

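View pics/d1w.png

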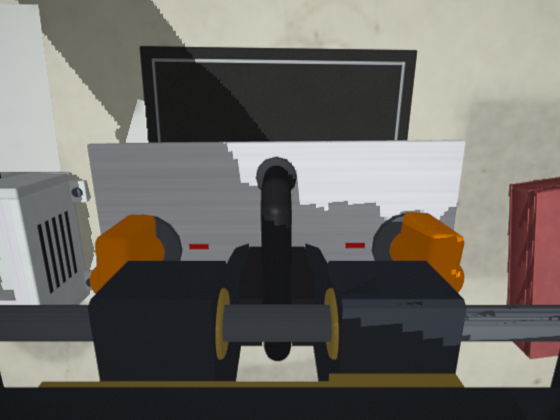

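The cover hangs level over the mat and the housing is open. In the wrist view the mat's near-side corners are at (142,47) and (416,52), so I'll check the mat centre from those.

```bash
python3 - <<'E'
from h import *
c,K,E=cam("wrist"); a=at_z(K,E,(142,47),.004);b=at_z(K,E,(416,52),.004);u=(b-a)/np.linalg.norm(b-a)
n=np.array([-u[1],u[0],0]); m=(a+b)/2; 
print(a.round(4),b.round(4),np.linalg.norm(b-a).round(4)); [print((m+s*.115*n).round(4)) for s in(1,-1)]; print(np.degrees(np.arctan2(u[1],u[0])))
for P in ([.457,.3027],):
  for nn in("scene","side"):
    d=np.load(nn+"d.npz"); print(nn,proj(d["K"],d["E"],[[*P,.004]]))
E
```

```text
[0.3323 0.2073 0.004 ] [0.3605 0.4305 0.004 ] 0.225
[0.2323 0.3333 0.004 ]
[0.4605 0.3045 0.004 ]
82.79929151410983
scene [[219.12261367 193.44420678]]
side [[298.98842186 305.88291535]]
```

The mat centre is about (0.460, 0.305) with yaw about −7°, which agrees. I'll lower in stages.

```bash
python3 -m creep '[1.8,-1,10,0,0,0.5,0,0,12,0,0,0,0,0,12,0,0,0,0,0,12,0,0,0,0,0,12,0,0,0]'; python3 -c "
from h import *
togo([.460,.3055,.0408],83.2)"
```

```text
clock: 17.85
tool_pos: [0.4643, 0.2988, 0.1101]
eef_rot: [0.063, 0.998, 0.0, 0.002]
contact_force: [0.8, 0.8, -4.8]
opening: 0.115
t 17.85 pos [0.4643 0.2988 0.1101] jawyaw 82.7 shift [ 5.4  6.1 69.3] turn [ 0.02  0.24 -0.45] F [ 0.8  0.8 -4.8] M [ 0.    0.04 -0.  ] open 10.1 q7 0.36
```

```bash
python3 -m creep '[0,0,10,0,0,0,0,0,10,0,0,0,0,0,8,0,0,0,0,0,5,0,0,0,0,0,0,0,0,0]'; python3 -c "
from h import *
togo([.460,.3055,.0408],83.2)"
```

```text
clock: 18.27
tool_pos: [0.4648, 0.2945, 0.0726]
eef_rot: [0.066, 0.998, -0.002, 0.001]
contact_force: [-0.0, -0.0, -4.0]
opening: 0.114
t 18.27 pos [0.4648 0.2945 0.0726] jawyaw 82.5 shift [ 6.3 10.4 31.8] turn [-0.26  0.13 -0.72] F [-0. -0. -4.] M [ 0.01 -0.07  0.04] open 10.0 q7 0.34
```

```bash
python3 -m creep '[3,5,6,0,0,-0.4,3,5,6,0,0,-0.3,0,0,5,0,0,0,0,0,4,0,0,0,0,0,2,0,0,0]'; python3 -c "
from h import *
togo([.460,.3055,.0408],83.2)"
```

```text
clock: 18.68
tool_pos: [0.4604, 0.3082, 0.0486]
eef_rot: [0.058, 0.998, -0.001, 0.002]
contact_force: [-0.3, 1.2, -3.6]
opening: 0.117
t 18.68 pos [0.4604 0.3082 0.0486] jawyaw 83.3 shift [ 0.1 -2.8  7.8] turn [-0.06  0.23  0.12] F [-0.3  1.2 -3.6] M [-0.02 -0.01  0.  ] open 10.3 q7 0.31
```

```bash
python3 -m creep '[0,-1,2,0,0.2,0,0,0,2,0,0,0,0,0,1,0,0,0,0,0,0,0,0,0]'; python3 -c "
from h import *
togo([.460,.3055,.0408],83.2)";python3 -m creep '[0,0,1.5,0,0,0,0,0,1,0,0,0,0,0,0,0,0,0]'; python3 -c "
from h import *
togo([.460,.3055,.0408],83.2)"
```

```text
clock: 19.02
tool_pos: [0.4603, 0.307, 0.0428]
eef_rot: [0.058, 0.998, -0.001, 0.0]
contact_force: [-0.3, 0.0, -3.7]
opening: 0.111
t 19.02 pos [0.4603 0.307  0.0428] jawyaw 83.3 shift [ 0.1 -1.5  2. ] turn [-0.09  0.01  0.13] F [-0.3  0.  -3.7] M [ 0.02 -0.01  0.02] open 9.8 q7 0.31
clock: 19.27
tool_pos: [0.4608, 0.3068, 0.0409]
eef_rot: [0.059, 0.998, -0.001, 0.001]
contact_force: [0.1, 0.1, -4.1]
opening: 0.115
t 19.27 pos [0.4608 0.3068 0.0409] jawyaw 83.3 shift [ 0.6 -1.4  0.1] turn [-0.06  0.07  0.08] F [ 0.1  0.1 -4.1] M [ 0.02 -0.01 -0.05] open 10.1 q7 0.31
```

Still carrying about 4 N. I'll go down 1 mm at a time until contact.

```bash
for i in 1; do python3 -m creep '[0,0,1,0,0,0,0,0,0,0,0,0]'; python3 -m creep '[0,0,1,0,0,0,0,0,0,0,0,0]'; python3 -m creep '[0,0,1,0,0,0,0,0,0,0,0,0]'; done | grep -E "tool_pos|force"
```

```text
tool_pos: [0.4612, 0.3069, 0.041]
contact_force: [-0.7, 1.3, -4.6]
tool_pos: [0.4617, 0.307, 0.0409]
contact_force: [-0.0, 0.2, -5.0]
tool_pos: [0.4619, 0.3071, 0.0409]
contact_force: [0.2, 0.2, -3.6]
```

```bash
(python3 -m creep '[0.5,-0.5,2,0,0,0,0,0,2,0,0,0]'; python3 -m creep '[0.5,0,2,0,0,0,0,0,2,0,0,0]') | grep -E "tool_pos|force"; python3 - <<'E'
from h import *
togo([.460,.3055,.0408],83.2)
for n in("scene","side"):
    c,K,E=cam(n); crop(c,*((170,150) if n=="scene" else (225,240)),100,110,4,f"/tmp/{n}.png")
cv2.imwrite("pics/e1.png",np.hstack([cv2.imread(f"/tmp/{n}.png") for n in("scene","side")]))
E
```

```text
tool_pos: [0.4624, 0.3072, 0.0405]
contact_force: [-6.5, -4.0, 26.7]
tool_pos: [0.4624, 0.3071, 0.0406]
contact_force: [-3.5, -3.4, 20.2]
t 20.1 pos [0.4624 0.3071 0.0406] jawyaw 83.2 shift [ 2.2 -1.9 -0.2] turn [0.11 0.65 0.03] F [-3.5 -3.4 20.2] M [-0.61  0.89 -0.03] open 10.1 q7 0.3
```

View pics/e1.png

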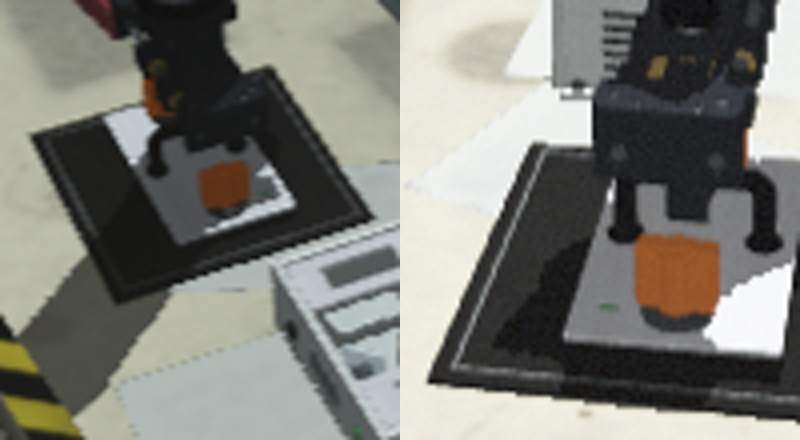

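Contact is at z=0.0406, matching the predicted 0.0408. I'll relax the downward push and then release.

```bash
(python3 -m creep '[0,0,0,0,0,0,0,0,0,0,0,0]'; python3 -m creep '[0,0,0,0,0,0,0,0,0,0,0,0]') | grep -E "tool_pos|force"; python3 -c "
from h import *
togo([.460,.3055,.0408],83.2)"
```

```text
tool_pos: [0.4624, 0.3074, 0.0414]
contact_force: [1.3, 0.5, -4.9]
tool_pos: [0.4629, 0.3075, 0.0408]
contact_force: [0.4, -0.6, -0.1]
t 20.53 pos [0.4629 0.3075 0.0408] jawyaw 83.2 shift [ 2.6 -2.3 -0. ] turn [0.18 0.72 0.05] F [ 0.4 -0.6 -0.1] M [-0.18 -0.11  0.  ] open 10.3 q7 0.3
```

The force is about 0, so the cover's weight is on the mat. I'll open the gripper and rise.

```bash
python3 -m creep '[0,0,0,0,0,0,0,0,0,0,0,0,0,0,0,0,0,0,0,0,0,0,0,0,0,0,0,0,0,0]' 50; python3 -c "
from h import *
togo([.4629,.3075,.0408],83.2)"
```

```text
clock: 20.95
tool_pos: [0.4637, 0.3084, 0.0405]
eef_rot: [0.059, 0.998, 0.002, 0.007]
contact_force: [-0.6, -0.1, 1.2]
opening: 0.471
t 20.95 pos [0.4637 0.3084 0.0405] jawyaw 83.2 shift [ 0.7 -1.  -0.4] turn [0.27 0.76 0.03] F [-0.6 -0.1  1.2] M [ 0.03 -0.01  0.01] open 41.5 q7 0.3
```

```bash
python3 -m creep '[0,0,-7,0,0,0,0,0,-8,0,0,0,0,0,-8,0,0,0,0,0,-8,0,0,0,0,0,-8,0,0,0]';  python3 -c "
from h import *
togo([.4629,.3075,.2],83.2)"
```

```text
clock: 21.37
tool_pos: [0.4623, 0.308, 0.0821]
eef_rot: [0.059, 0.998, 0.001, 0.006]
contact_force: [0.2, -0.1, -0.2]
opening: 0.566
t 21.37 pos [0.4623 0.308  0.0821] jawyaw 83.3 shift [-2.000e+00 -1.000e-01 -1.179e+02] turn [0.19 0.68 0.07] F [ 0.2 -0.1 -0.2] M [-0.03  0.03 -0.02] open 49.9 q7 0.33
```

```bash
python3 -m creep '[0,0,-25,0,0,0,0,0,-25,0,0,0,0,0,-30,0,0,0,0,0,-30,0,0,0,0,0,0,0,0,0]'; python3 -m creep '[-30,0,-20,0,0,0,-30,0,0,0,0,0,-30,0,0,0,0,0,0,0,0,0,0,0]';  python3 - <<'E'
from h import *
togo([.4629,.3075,.2],83.2)
for n in("scene","side"):
    c,K,E=cam(n); cv2.imwrite(f"pics/f_{n}.png",c[:,:,::-1]); crop(c,*((165,130) if n=="scene" else (215,220)),130,130,3,f"/tmp/{n}.png")
cv2.imwrite("pics/f1.png",np.hstack([cv2.imread(f"/tmp/{n}.png") for n in("scene","side")]))
c,K,E=cam("wrist");np.savez("wf.npz",c=c,K=K,E=E);cv2.imwrite("pics/f1w.png",c[:,:,::-1])
E
```

```text
clock: 21.78
tool_pos: [0.4607, 0.3079, 0.2017]
eef_rot: [0.058, 0.998, 0.002, 0.007]
contact_force: [1.1, 0.7, -0.6]
opening: 0.569
clock: 22.12
tool_pos: [0.5497, 0.2965, 0.2288]
eef_rot: [0.055, 0.998, 0.002, 0.008]
contact_force: [1.5, -0.1, 0.6]
opening: 0.567
t 22.12 pos [0.5497 0.2965 0.2288] jawyaw 83.7 shift [87.9  1.2 27.4] turn [0.32 0.88 0.46] F [ 1.5 -0.1  0.6] M [0.03 0.02 0.  ] open 49.9 q7 0.58
```

View pics/f1.png

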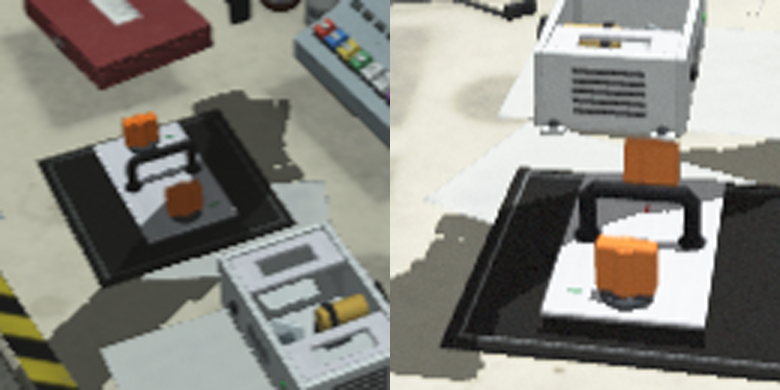

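View pics/f1w.png

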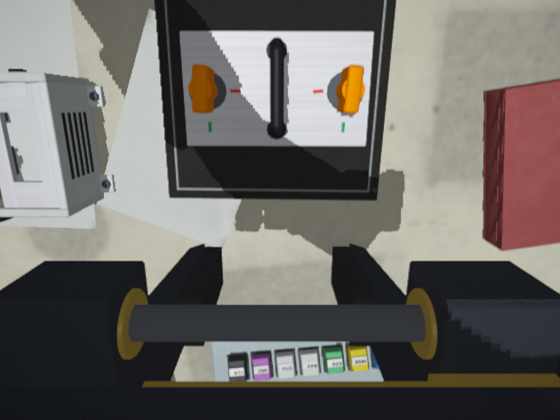

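View pics/f_scene.png

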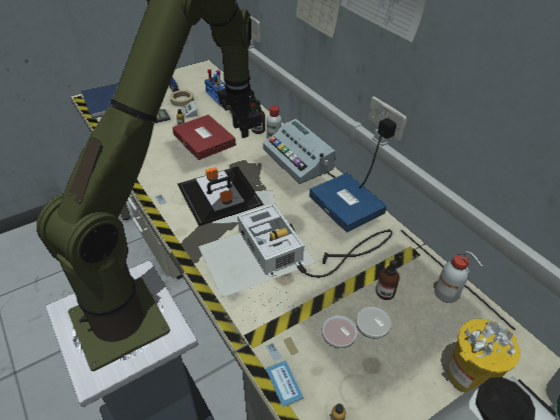

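```bash
python3 - <<'E'
from h import *
d=np.load("wf.npz");K,E=d["K"],d["E"]
P=[at_z(K,E,u,.021) for u in((180,31),(373,31),(367,147),(185,147))]
M0=np.array([at_z(K,E,u,.004) for u in((172,198),(376,200))]); u=(M0[1]-M0[0]); print("mat edge",np.linalg.norm(u).round(4)); u/=np.linalg.norm(u); n=np.array([-u[1],u[0],0]); m=M0.mean(0)
for p in P: print(p.round(3),"from mat edge mid: along",((p-m)@u*1000).round(1),"inward",((p-m)@n*1000).round(1))
for t in("petri_pink","petri_cream","stain_bottle"):
    for k in("scene","side"): print(t,k,[np.round(x["xy"]) for x in find_in(t,k)[:1]])
togo([.46,.3,.2],83)
E
```

```text
mat edge 0.2243
[0.398 0.225 0.021] from mat edge mid: along -88.1 inward 163.8
[0.417 0.401 0.021] from mat edge mid: along 89.6 inward 165.8
[0.523 0.392 0.021] from mat edge mid: along 92.9 inward 59.7
[0.503 0.21  0.021] from mat edge mid: along -90.1 inward 57.8
petri_pink scene [array([338., 330.])]
petri_pink side [array([300., 198.])]
petri_cream scene [array([372., 322.])]
petri_cream side [array([274., 191.])]
stain_bottle scene [array([388., 283.])]
stain_bottle side [array([241., 193.])]
t 22.57 pos [0.5424 0.2993 0.2277] jawyaw 84.1 shift [82.2 -7.9 26.9] turn [0.23 0.47 1.12] F [-0.2  0.2 -0.3] M [-0.01  0.03 -0.01] open 49.9 q7 0.58
```

The cover's corners are at least 22 mm inside the mat edge, both wings are at their stops, the bystanders have not moved, and the arm is clear. I'm handing the job in.

```bash
python3 -c "
from plant import *
print(finish_job())"
```

```text
the job is handed in; nothing more can be done
None
```

The housing is open and the cover is lying on the rubber mat, handle up. I handed the job in at about 22.6 s of the 67 s allowed.

- **Screws:** I turned A and then B counter-clockwise until each stopped. The wrist moment rose to about 0.5 N·m at the same jaw angle for both, and the pictures show both wings lying across the cover.
- **Lift and placing:** I lifted the cover straight up by its handle, feeling about 4 N of weight and no catching. I lowered it until it touched the mat at a tool height of 0.0406 m (predicted 0.0408 m), then let go with almost no load on the gripper.
- **Last checks:** The measured plate corners lie at least 22 mm inside the mat's edges. Both dishes and the bottle were found within a few pixels of where they started. The arm was clear of everything, about 0.2 m above the bench, with no contact force.

**What disagreed:**
- My first position fit from the two fixed cameras was 5–7 mm off from where the screws and handle actually were. I corrected it with the wrist camera before gripping.
- The 12 mm handle bar read as 10 mm between the fingers, but the grip held.
- The tool drifted up to about 11 mm sideways during vertical moves, and I corrected that each time.
- The last 1 mm lowering steps did not show the contact. The next 2 mm step pressed down briefly to about 27 N, which I relaxed before releasing.

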